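# Show a gear shaft to the inspection camera

### The job

Lift the red keeper off the gear shaft, set it feet down in the pocket of the yellow-rimmed tray and let go of it. Then take the shaft out of its cradle and hold it up in front of the inspection camera, level and square across the camera's view, with the band of teeth on the lens axis, about 110 mm from the lens, and the end nearer the teeth to the robot's left. Finish while still holding it there, without touching the camera or disturbing the jar, the bearing and the spanner.

Things in the scene. Friction and masses are not known exactly. Their poses are not given: they have to be found in the camera images.
- keeper: Loose red bridge-shaped keeper resting over one end of the shaft, 76 x 24 x 61 mm (x, y, z), about 0.12 kg; lifts straight off. Origin midway between the undersides of its feet, z up. Feet 8 x 24 mm at x = +-34; bridge at z 16 to 26; on top in the middle a grip fin 14 mm thick in x, 24 mm long in y, z 26 to 61: pinch it across x. The same after half a turn about z.
- tray: Fixed black tray with a yellow rim, 110 (x) x 58 (y) x 20 (z) mm, origin at the centre of its underside, on the bench.
- pocket (a point): Centre of the floor of the tray's only pocket, 8 mm above the bench; axes as the tray's. The pocket is 84 (x) x 32 (y) mm and 12 mm deep, so the keeper goes in with its long side along x, either way round, 4 mm free on every side.
- cradle: Fixed shaft cradle on the bench; origin at the centre of its underside. Blue base plate 86 x 160 x 10 mm (x, y, z). Two V saddles, 22 mm long, at y = +-57 mm hold the shaft along y, axis 64 mm above the bench. Pillars at x = +-(20 to 28) beside them: 78 mm high at y = +57 (the keeper rests on these), 68 at y = -57. Between the saddles is free room beside the shaft.
- layshaft: Loose steel gear shaft, 152 mm long, 0.3 to 0.55 kg, in the cradle; axis along its y at z = 19 mm; origin half way along, 19 mm under the axis. y -76 to -38: journal, 20 thick; -38 to 10: plain body, 28 thick (grip across x at y about -5; centre of mass y = +7); 10 to 38: teeth, 38 across; 38 to 76: journal, 24 thick. The +y end is nearer the teeth and starts under the keeper.
- teeth (a point): Point on the shaft's axis in the middle of the band of teeth, 24 mm from the shaft's middle towards its +y end; axes as the shaft's.
- camera: Fixed inspection camera stand: foot 80 x 84 x 12 mm (x, y, z), column 18 mm thick, 279 mm high, 27 mm behind the middle, with a grey head clamped at some height: 46 mm in y and z, lens barrel 44 mm thick. Origin at the centre of the foot's underside. It looks along its own -x, roughly towards the robot.
- lens (a point): Centre of the camera's front lens, 43 mm ahead of the stand's middle, 170 to 230 mm above the bench. The camera looks level along this frame's -x; y points to the robot's left (within 15 degrees), z up. Show the shaft with its teeth at x = -110 mm, y = 0, z = 0 in this frame and its own +y along this frame's +y.
- grease_jar: Bystander, loose: green-lidded grease jar, 70 mm across, 71 mm high; origin at the centre of its underside.
- bearing_a: Bystander, loose: steel roller bearing lying flat, 68 mm across, 20 mm high; origin at the centre of its underside.
- spanner_c: Bystander, loose: small spanner lying flat, 152 mm long, 26 mm wide, 8 mm high; origin at the centre of its underside.
Mind the look-alikes: they are no part of the job. There is more than one size of the keeper; the job needs the larger.

How it is judged:
By the outcome, as a careful person would: the job done as asked, in the order asked, and still so for the second after the job is handed in, while the arm keeps its last pose, push and grip.
It also fails if it takes over 58 s, if anything falls off the work surface, if the arm or the gripper's body presses on something with over 40 N, if the wrist force passes 120 N, or if a joint passes its speed limit or range.

### The arm

A 6-joint arm with a two-finger parallel gripper is mounted at the origin on the work surface; the furniture and walls round the work are solid. World frame = base frame: x ahead of the robot, y to its left, z up, the work surface at z = 0. Lengths are in m, angles in rad, forces in N, time in s.
With the tool pointing down it reaches from about 0.375 to 0.975 m from the base axis. Payload 3.8 kg.
Tool frame: the origin (TCP) lies midway between the tips of the shut fingers; the grasp point (between the pads) lies 19 mm behind it; z points along the fingers, y is the line along which they close (so a half turn about z gives the same grasp; the last joint's range is limited). The gripper opens to 85 mm and grips with 20 to 120 N. Pads are 22 mm wide; open, the fingers measure 114 mm over their backs; the gripper's body (76 mm by 85 mm) begins 54 mm behind the grasp point. The pads swing forward as they close: fully open they stand 13 mm farther back than shut.
Start: joints at [1.122, 0.264, 1.604, -0, 1.274, -0.037], TCP at [0.27, 0.619, 0.231] pointing down, gripper open.
Joint ranges: [-2.63, 2.63], [-0.94, 2.18], [0.31, 2.57], [-1.31, 4.45], [0, 2.66], [-2.55, 2.55]. Speed limits (rad/s): [2.57, 2.57, 3.14, 3.14, 3.14, 3.14].

### API

Orientations are given as a rotation vector (axis times angle).
In Python, from workcell import read_state, vision, ticket gives the robot as it stands. The module is installed in compiled form; this text tells all that it offers.
- The arm moves only by the tool jog_arm, never from a script. Its arguments are lists of equal length, an entry for each row: "turn": the turn, a rotation vector about the tool's x, y, z in rad, a list of three; "delta_pos": the shift along the tool's x, y, z in m, a list of three; "gripper": the finger opening in m, from 0 to 0.0854. In form: {"turn": [[rx, ry, rz], ...], "delta_pos": [[dx, dy, dz], ...], "gripper": [gripper, ...]}. A call has 1 to 20 rows; each row shifts and turns the commanded pose from where the row before left it, along the tool's axes as they then stand; what a row does not reach is not made up. A row lasts 1/12 s, in which the tool goes at most 41.7 mm and 7.16 degrees, less where a joint would pass 70% of its speed; a pose out of reach is approached as far as the arm can. A call with a gripper value outside its range is refused whole. The fingers move at their own pace and stop on an object; "grip_force" is the grip in N (left out, the last holds). Time passes only in rows, so rows that do not move let the fingers close. It gives the time, the measured TCP pose, the force, the opening and the grip force at its end, in the units of the state.
- read_state(): the state, without advancing time (a new reading comes with each control period).
- vision.read_camera(name): name is "scene" or "top" or "wrist"; returns the picture (420x560x3 uint8, red, green, blue); there is no depth.
- vision.calibration(name): a dict with "vfov" (degrees; the focal length in pixels is half the picture's height over the tangent of half this angle, whatever the lens; pixels are square), "cx", "cy" (the principal point, pixels), "R" (3x3) and "t" (3): a world point X has camera coordinates R X + t; the wrist camera has in their place "mount" (4x4, takes a point from camera to tool coordinates, whose origin is the TCP and whose axes are the flange's). Camera axes: x right, y down, z forward; pixel columns grow to the right and rows downward; lengths in m; the calibration is good to about 2 mm. A picture is of the moment at which its call begins: read the wrist's pose just before it. calibration takes no time and is no camera call.
- ticket.finish_job(): hands the job in; it is judged then, once.
The state is a dict: "time": time; "q": joint angles; "joint_vel": joint speeds; "joint_torque": joint torques, N m; "tool_pos": TCP position; "tcp_rot": TCP orientation; "wrist_force": force on the tool from outside, world axes, zero at the start; "torque": the same for the moment, N m; "width": opening from 0.0 (shut) to 1.0 (fully open); "grip_force": force on a finger pad.
Only numpy, scipy, OpenCV 4.12 (cv2) and the standard library are available. Lean on these libraries where they do the work, as an engineer would, in place of code of your own. Each camera call takes 0.05 s, during which the arm holds its last target. There are 200 camera calls.

## Working session

There is one attempt and no reset: what is moved stays moved. The work goes in short steps, Python scripts to look and compute and a tool call to move; the robot and the scene stay as the last step left them, time stands still between calls to the robot, and variables do not carry over. Pictures are saved under pics/ and viewed, at most 14 in all, crops included, and the job is handed in when it is done.

Besides the shell and the picture viewer there is one more tool, called after "Request:" by a JSON object that holds its "method" and its "body". jog_arm: Moves the arm, as the interface text tells. Its arguments: {"type":"object","properties":{"turn":{"type":"array","items":{"type":"array","items":{"type":"number"}}},"delta_pos":{"type":"array","items":{"type":"array","items":{"type":"number"}}},"gripper":{"type":"array","items":{"type":"number"}},"grip_force":{"type":"number"}},"required":["turn","delta_pos","gripper"]}

```bash
mkdir -p pics; cat > h.py <<'E'
import numpy as np, cv2
from scipy.spatial.transform import Rotation as Ro
from workcell import read_state, vision, ticket
def cal(name, st=None):
    c=vision.calibration(name); f=210/np.tan(np.radians(c['vfov'])/2)
    if 'mount' in c:
        st=st or read_state(); T=np.eye(4); T[:3,:3]=Ro.from_rotvec(st['tcp_rot']).as_matrix(); T[:3,3]=st['tool_pos']
        M=np.linalg.inv(T@np.array(c['mount'])); R,t=M[:3,:3],M[:3,3]
    else: R,t=np.array(c['R']),np.array(c['t'])
    return f,c['cx'],c['cy'],R,t
def plane(k,uv,z):
    f,cx,cy,R,t=k; uv=np.atleast_2d(uv).astype(float)
    d=np.c_[(uv[:,0]-cx)/f,(uv[:,1]-cy)/f,np.ones(len(uv))]@R
    o=-R.T@t
    return o+d*((z-o[2])/d[:,2])[:,None]
def proj(k,X):
    f,cx,cy,R,t=k; p=np.atleast_2d(X)@R.T+t
    return np.c_[f*p[:,0]/p[:,2]+cx,f*p[:,1]/p[:,2]+cy]
def tri(obs):  # [(k,uv),...]
    A=[];b=[]
    for (f,cx,cy,R,t),(u,v) in obs:
        d=R.T@np.array([(u-cx)/f,(v-cy)/f,1]); d/=np.linalg.norm(d); P=np.eye(3)-np.outer(d,d); A.append(P); b.append(P@(-R.T@t))
    X=np.linalg.lstsq(np.vstack(A),np.hstack(b),rcond=None)[0]
    return X,[np.linalg.norm(P@X-q) for P,q in zip(A,b)]
def shot(name,fn):
    st=read_state(); im=vision.read_camera(name); np.save(f'pics/{fn}.npy',im); cv2.imwrite(f'pics/{fn}.png',im[:,:,::-1]); return im,cal(name,st)
E
python3 - <<'E'
from h import *
for n in ('top','scene','wrist'):
    im,k=shot(n,n+'0'); print(n,k[0],k[1:3],-k[3].T@k[4],k[3][2])
print(read_state()); print(vision.calibration('wrist'))
E
```

```text
top 531.16371814664 (275.8457172018165, 209.5115792411763) [ 0.29876707 -0.07450966  1.3536382 ] [ 0.1786359  -0.00823076 -0.98388082]
scene 479.91155734813395 (278.11005612205344, 206.9730276607752) [-0.19003819 -0.24009325  0.87994271] [ 0.67252072  0.14859686 -0.7250068 ]
wrist 363.092913688472 (278.5190893564481, 208.2077312545024) [0.2059435  0.64563903 0.3725949 ] [ 0.24994003 -0.1114073  -0.96183075]
{'time': 0.15, 'q': array([ 1.12205481e+00,  2.64576526e-01,  1.60511860e+00, -1.50450913e-05,
        1.27369607e+00, -3.68768030e-02]), 'joint_vel': array([ 0.00224942, -0.00371296, -0.00294613,  0.00096125,  0.0003158 ,
       -0.0013518 ]), 'joint_torque': array([ 5.87487975e-04, -5.15904951e+01, -3.67961419e+01,  1.35093728e-04,
        8.11313745e-03, -9.64286102e-06]), 'tool_pos': array([0.26994915, 0.61802152, 0.23021895]), 'tcp_rot': array([-6.42299959e-01, -3.07480382e+00,  2.74733320e-03]), 'wrist_force': array([ 0.46539517, -0.22426901, -0.61933432]), 'torque': array([-0.02346173,  0.00194224,  0.01305682]), 'grip_force': 0.0, 'width': 0.999227278065447}
{'vfov': 60.08711626160521, 'cx': 278.5190893564481, 'cy': 208.2077312545024, 'mount': array([[-5.41049169e-04, -9.61814829e-01, -2.73700460e-01,
         6.96842717e-02],
       [ 9.99999848e-01, -5.48796077e-04, -4.82603546e-05,
        -5.20253615e-04],
       [-1.03788214e-04, -2.73700444e-01,  9.61814980e-01,
        -1.42531550e-01],
       [ 0.00000000e+00,  0.00000000e+00,  0.00000000e+00,
         1.00000000e+00]])}
```

View pics/top0.png

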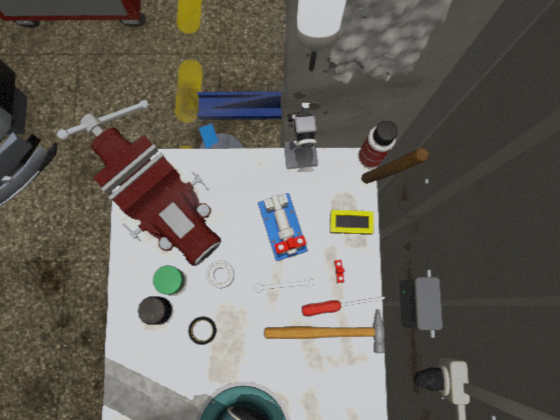

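View pics/scene0.png

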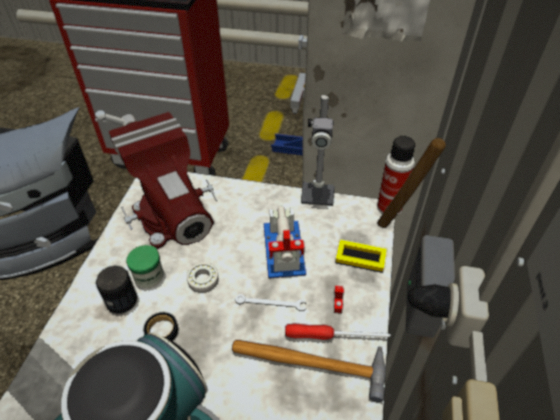

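```bash
python3 - <<'E'
from h import *
top=np.load('pics/top0.npy');sc=np.load('pics/scene0.npy')
kt,ks=cal('top'),cal('scene')
print('tcp',proj(kt,read_state()['tool_pos']),proj(ks,read_state()['tool_pos']),'base',proj(kt,[0,0,0]))
for nm,im,k,box in(('t',top,kt,(180,100,400,320)),('s',sc,ks,(220,80,420,330))):
    hsv=cv2.cvtColor(im,cv2.COLOR_RGB2HSV)
    for c,lo,hi in(('yel',(22,150,120),(35,255,255)),('blue',(100,150,80),(120,255,255)),('red',(0,190,150),(6,255,255)),('red2',(174,190,150),(180,255,255))):
        m=cv2.inRange(hsv,lo,hi); 
        for q in cv2.findContours(m,0,2)[0]:
            a=cv2.contourArea(q)
            if a>40:
                r=cv2.minAreaRect(q); print(nm,c,a,np.round(r[0]),np.round(r[1],1),round(r[2]))
                if nm=='t':print('   ',plane(k,cv2.boxPoints(r),{'yel':.02,'blue':.01}.get(c,.1)).round(3).tolist())
a=cv2.resize(top[95:310,240:390],None,fx=2.75,fy=2.75,interpolation=2); b=cv2.resize(sc[90:320,230:400],None,fx=2.57,fy=2.57,interpolation=2)
o=np.zeros((600,860,3),np.uint8); o[:a.shape[0],:a.shape[1]]=a; o[:b.shape[0],415:415+b.shape[1]]=b[:600]; cv2.imwrite('pics/c1.png',cv2.resize(o[:,:855],(798,560))[:,:,::-1])
E
```

```text
tcp [[-63.69365431 323.51812818]] [[-112.38420939  204.84908906]] base [[242.36688162 432.50900039]]
t yel 866.0 [352. 221.] [41.8 22.1] 2
    [[0.483, -0.223, 0.02], [0.54, -0.227, 0.02], [0.534, -0.333, 0.02], [0.477, -0.329, 0.02]]
t yel 147.5 [179. 107.] [32.6 10.7] 71
    [[0.857, 0.196, 0.02], [0.866, 0.17, 0.02], [0.78, 0.14, 0.02], [0.771, 0.166, 0.02]]
t yel 585.0 [190.  76.] [31. 23.] 90
    [[0.951, 0.173, 0.02], [0.951, 0.111, 0.02], [0.863, 0.11, 0.02], [0.863, 0.171, 0.02]]
t yel 675.5 [189.  16.] [32. 24.] 90
    [[1.128, 0.18, 0.02], [1.127, 0.114, 0.02], [1.032, 0.113, 0.02], [1.033, 0.178, 0.02]]
t blue 42.0 [278. 253.] [23.9 11.6] 34
    [[0.435, -0.056, 0.01], [0.459, -0.073, 0.01], [0.425, -0.123, 0.01], [0.401, -0.106, 0.01]]
t blue 296.5 [270. 221.] [42.9 11.5] 73
    [[0.561, -0.041, 0.01], [0.57, -0.069, 0.01], [0.463, -0.101, 0.01], [0.455, -0.072, 0.01]]
t blue 179.0 [291. 216.] [41.1  8.2] 72
    [[0.574, -0.098, 0.01], [0.581, -0.118, 0.01], [0.479, -0.15, 0.01], [0.472, -0.13, 0.01]]
t blue 248.5 [209. 136.] [21.7 13.7] 69
    [[0.764, 0.117, 0.01], [0.777, 0.083, 0.01], [0.721, 0.062, 0.01], [0.708, 0.096, 0.01]]
t blue 247.5 [256. 112.] [47.  7.] 0
    [[0.799, 0.026, 0.01], [0.818, 0.026, 0.01], [0.817, -0.099, 0.01], [0.798, -0.099, 0.01]]
t red 202.0 [321. 308.] [ 9.9 36.8] 80
    [[0.298, -0.143, 0.1], [0.312, -0.228, 0.1], [0.289, -0.232, 0.1], [0.276, -0.147, 0.1]]
t red 131.5 [290. 243.] [10.1 29.4] 72
    [[0.445, -0.08, 0.1], [0.467, -0.147, 0.1], [0.444, -0.154, 0.1], [0.422, -0.087, 0.1]]
s yel 947.0 [361. 254.] [48.4 21. ] 11
s yel 398.5 [256. 168.] [18.9 28. ] 22
s yel 367.0 [271. 126.] [16.4 27.8] 18
s yel 229.0 [286.  86.] [13.  25.8] 30
s blue 210.0 [286. 266.] [18.6 35.9] 87
s blue 110.5 [270. 240.] [32. 11.] 90
s blue 49.0 [294. 230.] [16.   7.2] 82
s blue 46.0 [281. 143.] [13.5  5.8] 7
s red 365.5 [309. 330.] [46.2  9.2] 2
s red 41.5 [276. 246.] [ 7.2 13.1] 84
```

View pics/c1.png

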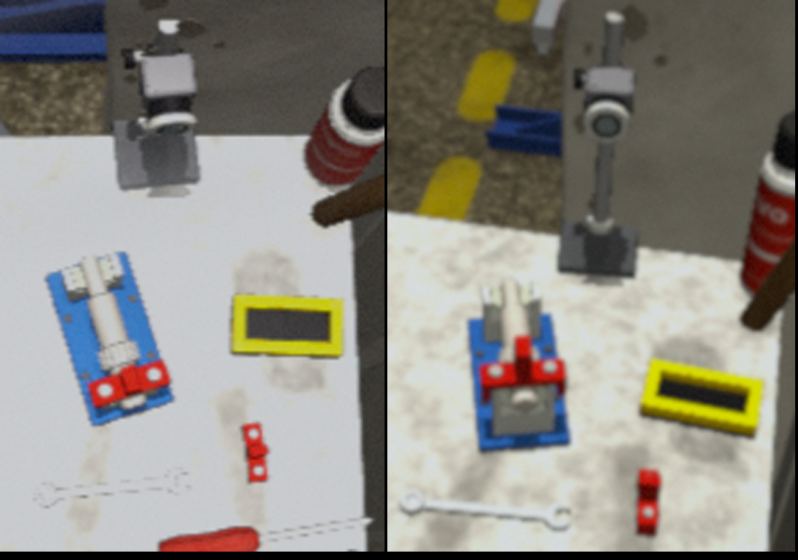

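```bash
cat >> h.py <<'E'
def rect(k,m,z):
    ys,xs=np.nonzero(m); p=plane(k,np.c_[xs,ys],z)[:,:2]; r=cv2.minAreaRect(p.astype(np.float32)*1000); return r
E
python3 - <<'E'
from h import *
top=np.load('pics/top0.npy');sc=np.load('pics/scene0.npy')
kt,ks=cal('top'),cal('scene')
print('vise',tri([(kt,(97,125)),(ks,(112,128))]),tri([(kt,(177,220)),(ks,(172,187))]),tri([(kt,(62,134)),(ks,(100,117))]))
print('lens',tri([(kt,(307,143.7)),(ks,(321.6,141.3))]))
g=lambda x,y:plane(kt,[[240+x/.9333/2.75,95+y/.9333/2.75]],.012).round(3)
print('foot',g(117,122),g(192,122),g(200,180),g(120,187))
hsv=cv2.cvtColor(top,cv2.COLOR_RGB2HSV)
m=cv2.inRange(hsv,(100,130,60),(120,255,255)); m[:190]=0; m[265:]=0; m[:,:250]=0;m[:,320:]=0
print('cradle',rect(kt,m,.01))
m=cv2.inRange(hsv,(22,150,120),(35,255,255)); m[:,:310]=0; m[:200]=0;m[250:]=0
print('tray',rect(kt,m,.02))
m=cv2.inRange(hsv,(0,150,110),(7,255,255))|cv2.inRange(hsv,(173,150,110),(180,255,255)); m[:190]=0; m[262:]=0; m[:,:250]=0;m[:,320:]=0
print('keeper',rect(kt,m,.1))
st=read_state(); print(Ro.from_rotvec(st['tcp_rot']).as_matrix().round(3))
E
```

```text
vise (array([0.72273666, 0.37457936, 0.11476157]), [np.float64(0.029171427743256328), np.float64(0.029171427743256224)]) (array([0.49250418, 0.14298192, 0.1582054 ]), [np.float64(0.0024256756404312995), np.float64(0.002425675640431365)]) (array([0.7000681 , 0.4166813 , 0.15574907]), [np.float64(0.00128104822011271), np.float64(0.0012810482201129117)])
lens (array([ 0.65823146, -0.15507736,  0.20091251]), [np.float64(0.0008877010073782056), np.float64(0.0008877010073782209)])
foot [[ 0.721 -0.113  0.012]] [[ 0.72  -0.19   0.012]] [[ 0.659 -0.197  0.012]] [[ 0.652 -0.115  0.012]]
cradle ((498.8837890625, -101.61612701416016), (156.1525421142578, 82.1511001586914), 16.565223693847656)
tray ((508.65777587890625, -277.66619873046875), (105.156005859375, 57.097537994384766), 87.08926391601562)
keeper ((444.6893615722656, -116.84382629394531), (26.33208465576172, 72.85917663574219), 17.932323455810547)
[[-0.916  0.4   -0.001]
 [ 0.4    0.916 -0.002]
 [ 0.    -0.002 -1.   ]]
```

Look-alikes (top view): the red keeper over the shaft at (290,243), a smaller red keeper on the bench at (340,271), and a red screwdriver at (321,308). I choose the one on the shaft; the crop shows it bridging the cradle pillars, and it is the larger. The tray is at (352,222), the camera lens near (307,144).

Request:
{"method": "jog_arm", "body": {"turn": [[0,0,0],[0,0,0],[0,0,0],[0,0,0],[0,0,0],[0,0,0],[0,0,0],[0,0,0],[0,0,0],[0,0,0],[0,0,0],[0,0,0],[0,0,0],[0,0,0],[0,0,0],[0,0,0],[0,0,0],[0,0,0],[0,0,0],[0,0,0]], "delta_pos": [[0,0,-0.035],[0,0,-0.035],[0,0,-0.03],[-0.0227,-0.03,0],[-0.0227,-0.03,0],[-0.0227,-0.03,0],[-0.0227,-0.03,0],[-0.0227,-0.03,0],[-0.0227,-0.03,0],[-0.0227,-0.03,0],[-0.0227,-0.03,0],[-0.0227,-0.03,0],[-0.0227,-0.03,0],[-0.0227,-0.03,0],[-0.0227,-0.03,0],[-0.0227,-0.03,0],[-0.0227,-0.03,0],[-0.0227,-0.03,0],[-0.0227,-0.03,0],[-0.0227,-0.03,0]], "gripper": [0.085,0.085,0.085,0.085,0.085,0.085,0.085,0.085,0.085,0.085,0.085,0.085,0.085,0.085,0.085,0.085,0.085,0.085,0.085,0.085]}}

```text
time: 1.82
tool_pos: [0.4194, -0.0051, 0.3312]
tcp_rot: [0.642, 3.075, 0.0]
wrist_force: [1.1, 0.3, 0.3]
width: 0.995
grip_force: 0.0
```

Request:
{"method": "jog_arm", "body": {"turn": [[0,0,0],[0,0,0],[0,0,0],[0,0,-0.1],[0,0,-0.1],[0,0,-0.1],[0,0,-0.1],[0,0,-0.1],[0,0,-0.1],[0,0,-0.1],[0,0,0],[0,0,0],[0,0,0],[0,0,0]], "delta_pos": [[-0.0227,-0.03,0],[-0.0227,-0.03,0],[-0.0227,-0.03,0],[0,0,0],[0,0,0],[0,0,0],[0,0,0],[0,0,0],[0,0,0],[0,0,0],[0,0,0.03],[0,0,0.03],[0,0,0.03],[0,0,0]], "gripper": [0.085,0.085,0.085,0.085,0.085,0.085,0.085,0.085,0.085,0.085,0.085,0.085,0.085,0.085]}}

```text
time: 2.98
tool_pos: [0.4416, -0.1116, 0.2345]
tcp_rot: [0.45, -3.098, -0.008]
wrist_force: [-1.6, 0.7, -0.7]
width: 0.999
grip_force: 0.0
```

```bash
python3 - <<'E'
from h import *
im,k=shot('wrist','w1'); print(read_state()['tool_pos'],Ro.from_rotvec(read_state()['tcp_rot']).as_matrix().round(3))
hsv=cv2.cvtColor(im,cv2.COLOR_RGB2HSV)
m=cv2.inRange(hsv,(0,150,70),(8,255,255))|cv2.inRange(hsv,(172,150,70),(180,255,255))
for q in cv2.findContours(m,0,2)[0]:
    if cv2.contourArea(q)>100: r=cv2.minAreaRect(q); print(r, cv2.boundingRect(q))
print(proj(k,[[.4446,-.117,.139],[.4446,-.117,.104]]))
E
```

```text
[ 0.44314877 -0.11207137  0.23767118] [[-0.959 -0.284 -0.008]
 [-0.284  0.959  0.002]
 [ 0.007  0.005 -1.   ]]
((250.5, 200.5), (39.0, 53.0), 90.0) (224, 181, 54, 40)
((296.53302001953125, 193.25942993164062), (26.974515914916992, 37.964134216308594), 87.51044464111328) (277, 180, 39, 28)
((155.92898559570312, 78.10282897949219), (29.105714797973633, 63.91606140136719), 5.572198390960693) (142, 46, 32, 66)
((238.5, 7.0), (14.0, 101.0), 90.0) (188, 0, 102, 15)
[[269.15386733 214.60791544]
 [269.94097074 201.94816154]]
```

View pics/w1.png

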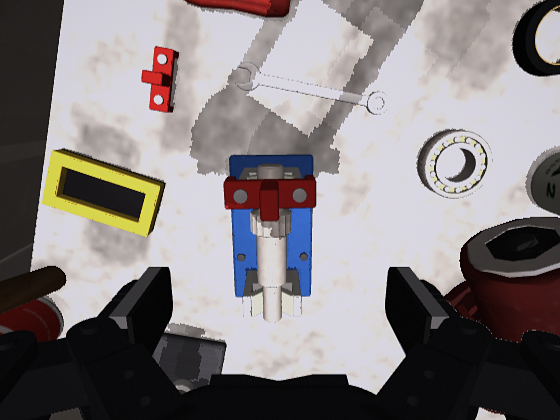

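```bash
python3 - <<'E'
from h import *
im=np.load('pics/w1.npy');k=cal('wrist')
hsv=cv2.cvtColor(im,cv2.COLOR_RGB2HSV)
m=cv2.inRange(hsv,(0,150,50),(8,255,255))|cv2.inRange(hsv,(172,150,50),(180,255,255))
for c in (228,232,250,264,269,274,290,308,312): r=np.nonzero(m[150:240,c])[0]+150; print(c,r.min(),r.max(),im[r.min():r.max()+1:3,c,0].tolist())
for r in (182,190,200,206,212,217):
    c=np.nonzero(m[r,200:340])[0]+200; print(r,c.min(),c.max())
b=cv2.inRange(hsv,(100,130,40),(120,255,255)); b[:150]=0;b[300:]=0
print('cradle',rect(k,b,.01)); 
y=cv2.inRange(hsv,(22,130,80),(35,255,255)); print('tray',rect(k,y,.02))
z=cv2.resize(im[150:340,205:345],None,fx=4,fy=4,interpolation=2)
cv2.imwrite('pics/c2.png',cv2.resize(z,(443,600))[:,:,::-1])
E
```

```text
228 179 208 [51, 99, 104, 101, 102, 101, 100, 99, 123, 120]
232 177 208 [50, 54, 101, 103, 100, 101, 100, 100, 98, 121, 113]
250 180 207 [56, 102, 103, 101, 101, 101, 100, 100, 100, 97]
264 179 220 [54, 50, 50, 50, 98, 101, 100, 101, 100, 101, 102, 102, 102, 103]
269 179 220 [57, 48, 50, 48, 96, 100, 99, 98, 98, 100, 100, 102, 101, 102]
274 179 220 [55, 49, 51, 49, 97, 101, 100, 100, 99, 98, 98, 100, 101, 102]
290 180 207 [68, 101, 100, 99, 98, 98, 96, 99, 99, 77]
308 175 206 [50, 55, 95, 99, 100, 99, 99, 97, 99, 98, 99]
312 177 207 [51, 79, 98, 98, 99, 99, 99, 99, 99, 97, 62]
182 224 315
190 224 315
200 225 315
206 225 314
212 260 278
217 260 278
cradle ((467.3913879394531, 6.922393798828125), (159.60952758789062, 313.4341735839844), 16.62521743774414)
tray ((508.42596435546875, -280.07818603515625), (110.28965759277344, 60.718719482421875), 87.1083755493164)
```

View pics/c2.png

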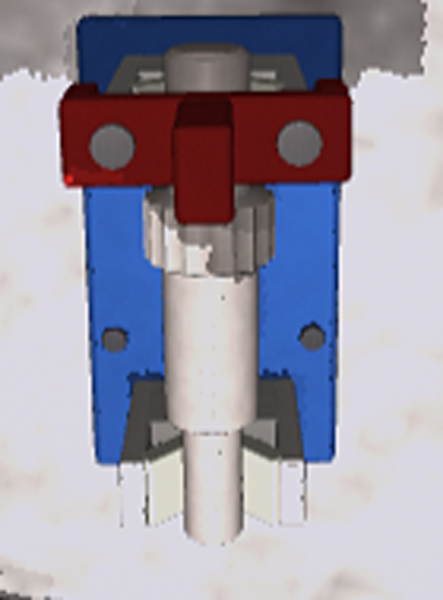

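```bash
python3 - <<'E'
from h import *
k=cal('wrist'); st=read_state(); R=Ro.from_rotvec(st['tcp_rot']).as_matrix()
P=plane(k,[269,205.5],.123)[0]; Q=plane(k,[[224.5,194.],[315.3,193]],.088); 
print(P,Q,Q.mean(0),Q[1]-Q[0])
for z in(.123,.088): print(plane(k,[269,205.5],z)[0])
T=np.array([P[0],P[1],.094]); print('tool delta',R.T@(T-st['tool_pos']),R.T@(np.r_[Q.mean(0)[:2],.094]-st['tool_pos']))
im=np.load('pics/w1.npy');hsv=cv2.cvtColor(im,cv2.COLOR_RGB2HSV)
b=cv2.inRange(hsv,(100,130,40),(120,255,255)); b[:150]=0;b[297:]=0;b[:,:220]=0;b[:,330:]=0
print('cradle',rect(k,b,.01))
E
```

```text
[ 0.44543242 -0.11838991  0.123     ] [[ 0.45561686 -0.15447039  0.088     ]
 [ 0.43358803 -0.08266994  0.088     ]] [ 0.44460244 -0.11857016  0.088     ] [-0.02202883  0.07180045  0.        ]
[ 0.44543242 -0.11838991  0.123     ]
[ 0.45469332 -0.1164481   0.088     ]
tool delta [-0.00137353 -0.00736913  0.14363271] [-0.00052658 -0.00730607  0.14363878]
cradle ((499.7384338378906, -102.02381134033203), (159.6291046142578, 85.42317199707031), 16.900577545166016)
```

Request:
{"method": "jog_arm", "body": {"turn": [[0,0,0],[0,0,0],[0,0,0],[0,0,0],[0,0,0],[0,0,0],[0,0,0],[0,0,0],[0,0,0],[0,0,0],[0,0,0],[0,0,0],[0,0,0],[0,0,0]], "delta_pos": [[-0.001,-0.007,0.02],[0,0,0.03],[0,0,0.03],[0,0,0.03],[0,0,0.02],[0,0,0.013],[0,0,0],[0,0,0],[0,0,0],[0,0,0],[0,0,0],[0,0,0],[0,0,0],[0,0,0]], "gripper": [0.085,0.085,0.085,0.085,0.085,0.085,0.085,0.005,0.005,0.005,0.005,0.005,0.005,0.005], "grip_force": 40}}

```text
time: 4.2
tool_pos: [0.4492, -0.1181, 0.0994]
tcp_rot: [-0.45, 3.109, 0.004]
wrist_force: [-1.4, 6.1, 7.4]
width: 0.154
grip_force: 40.4
```

Request:
{"method": "jog_arm", "body": {"turn": [[0,0,0],[0,0,0],[0,0,0],[0,0,0],[0,0,0],[0,0,0],[0,0,0]], "delta_pos": [[0,0,-0.01],[0,0,-0.02],[0,0,-0.03],[0,0,-0.03],[0,0,-0.01],[0,0,0],[0,0,0]], "gripper": [0.005,0.005,0.005,0.005,0.005,0.005,0.005]}}

```text
time: 4.78
tool_pos: [0.4491, -0.1196, 0.1985]
tcp_rot: [-0.451, 3.108, -0.001]
wrist_force: [-0.1, -0.2, -2.6]
width: 0.157
grip_force: 39.4
```

```bash
python3 - <<'E'
from h import *
im,k=shot('wrist','w2'); st=read_state(); R=Ro.from_rotvec(st['tcp_rot']).as_matrix(); print(st['tool_pos'],R.round(3),st['width'],st['wrist_force'],st['grip_force'])
g=cv2.resize(im,(420,315)); cv2.imwrite('pics/w2s.png',g[:,:,::-1])
hsv=cv2.cvtColor(im,cv2.COLOR_RGB2HSV)
y=cv2.inRange(hsv,(22,130,80),(35,255,255)); print('tray',rect(k,y,.02), cv2.boundingRect(y))
E
```

```text
[ 0.44813654 -0.11924726  0.19706962] [[-0.959 -0.284 -0.002]
 [-0.284  0.959  0.   ]
 [ 0.001  0.001 -1.   ]] 0.1538254899997153 [ 0.04658359 -0.1965608  -0.76857752] 39.40433621406555
tray ((504.4602966308594, -276.9167785644531), (111.0997085571289, 60.69639587402344), 86.91242218017578) (30, 146, 134, 96)
```

View pics/w2s.png

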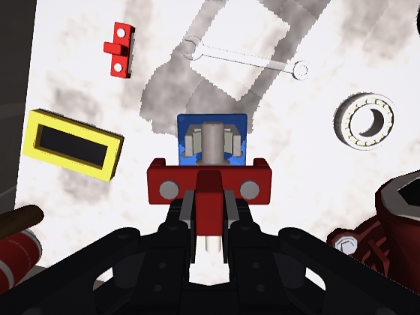

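Request:
{"method": "jog_arm", "body": {"turn": [[0,0,0],[0,0,0],[0,0,0],[0,0,0],[0,0,0],[0,0,0],[0,0,0.085],[0,0,0.085],[0,0,0.085],[0,0,0.085],[0,0,0],[0,0,0]], "delta_pos": [[-0.002,-0.028,0],[-0.002,-0.028,0],[-0.002,-0.028,0],[-0.002,-0.028,0],[-0.002,-0.028,0],[-0.002,-0.029,0],[0,0,0],[0,0,0],[0,0,0],[0,0,0],[0,0,0],[0,0,0]], "gripper": [0.005,0.005,0.005,0.005,0.005,0.005,0.005,0.005,0.005,0.005,0.005,0.005]}}

```text
time: 5.83
tool_pos: [0.5073, -0.2774, 0.1957]
tcp_rot: [-0.078, -3.137, -0.003]
wrist_force: [-0.1, 0.3, -1.5]
width: 0.155
grip_force: 39.6
```

```bash
python3 - <<'E'
from h import *
im,k=shot('wrist','w3'); st=read_state(); R=Ro.from_rotvec(st['tcp_rot']).as_matrix(); print(st['tool_pos'],R.round(3))
im0=np.load('pics/w2.npy')
def red(im):
    hsv=cv2.cvtColor(im,cv2.COLOR_RGB2HSV); m=cv2.inRange(hsv,(0,150,50),(8,255,255))|cv2.inRange(hsv,(172,150,50),(180,255,255)); m[:190]=0;m[:,:180]=0;m[:,380:]=0;return m
m=red(im)
for c in (215,250,305,340): r=np.nonzero(m[:,c])[0]; print(c,r.min(),r.max(),im[r.min():r.max()+1:3,c,0].tolist())
c=np.nonzero(m[250])[0];print('cols',c.min(),c.max())
hsv=cv2.cvtColor(im,cv2.COLOR_RGB2HSV)
y=cv2.inRange(hsv,(22,130,60),(35,255,255)); print(cv2.boundingRect(y)); print('tray',rect(k,y,.02))
cv2.imwrite('pics/w3s.png',cv2.resize(im,(420,315))[:,:,::-1])
top,kt=shot('top','top1'); t=cv2.cvtColor(top,cv2.COLOR_RGB2HSV)
E
```

```text
[ 0.50755858 -0.27746336  0.19627489] [[-0.999  0.049 -0.003]
 [ 0.049  0.999  0.002]
 [ 0.003  0.002 -1.   ]]
215 212 271 [61, 63, 58, 64, 78, 122, 129, 130, 130, 128, 129, 73, 133, 130, 129, 128, 124, 126, 126, 127]
250 221 252 [50, 74, 119, 128, 129, 129, 128, 128, 127, 128, 131]
305 222 252 [62, 91, 122, 127, 128, 126, 124, 125, 125, 125, 114]
340 212 271 [57, 60, 49, 58, 69, 118, 125, 124, 124, 126, 74, 130, 124, 125, 124, 122, 122, 119, 124, 125]
cols 197 360
(215, 153, 125, 64)
tray ((505.9169921875, -278.6622009277344), (109.03973388671875, 57.545352935791016), 87.1070785522461)
```

View pics/w3s.png

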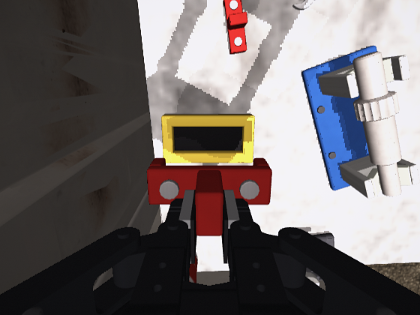

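```bash
python3 - <<'E'
from h import *
st=read_state(); R=Ro.from_rotvec(st['tcp_rot']).as_matrix(); k=cal('wrist')
for zt in (.008,.0114,.015):
    z=st['tool_pos'][2]-zt
    a=plane(k,[[197,248.7],[360.5,248.7],[278.5,226],[278.5,271.5],[278.5,248.7]],z)
    print(zt,np.linalg.norm(a[1]-a[0]),np.linalg.norm(a[3]-a[2]),a[4].round(4),'tool off',(R.T@(a[4]-st['tool_pos'])).round(4),'go',(R.T@(np.r_[.5065,-.2786,z]-a[4])).round(4))
E
```

```text
0.008 0.07279727776036424 0.021743366424586533 [ 0.4995 -0.2776  0.1888] tool off [ 0.0083 -0.0005  0.008 ] go [-0.007  -0.0006 -0.    ]
0.0114 0.0744398365786907 0.022233972108749344 [ 0.5009 -0.2777  0.1854] tool off [ 0.0069 -0.0005  0.0114] go [-0.0056 -0.0007 -0.    ]
0.015 0.0761790165039776 0.022753436950804017 [ 0.5024 -0.2777  0.1818] tool off [ 0.0054 -0.0005  0.015 ] go [-0.0042 -0.0007 -0.    ]
```

Request:
{"method": "jog_arm", "body": {"turn": [[0,0,0],[0,0,0],[0,0,0],[0,0,0],[0,0,0],[0,0,0],[0,0,0]], "delta_pos": [[-0.005,-0.001,0.02],[0,0,0.03],[0,0,0.03],[0,0,0.03],[0,0,0.015],[0,0,0],[0,0,0]], "gripper": [0.005,0.005,0.005,0.005,0.005,0.005,0.005]}}

```text
time: 6.52
tool_pos: [0.5125, -0.2786, 0.0721]
tcp_rot: [-0.08, -3.138, -0.002]
wrist_force: [-0.0, -0.4, -0.3]
width: 0.152
grip_force: 39.6
```

```bash
python3 - <<'E'
from h import *
im,k=shot('wrist','w4'); st=read_state(); print(st['tool_pos'],st['wrist_force'])
sc,ks=shot('scene','s4')
a=cv2.resize(sc[190:310,300:420],(400,400),interpolation=2); b=im[130:300,150:420]; b=cv2.resize(b,(390,246)); o=np.zeros((400,795,3),np.uint8); o[:,:400]=a;o[:246,405:]=b
cv2.imwrite('pics/c4.png',o[:,:,::-1])
E
```

```text
[ 0.51389043 -0.27946785  0.073785  ] [ 0.90609686 -0.6997524  -0.8361026 ]
```

View pics/c4.png

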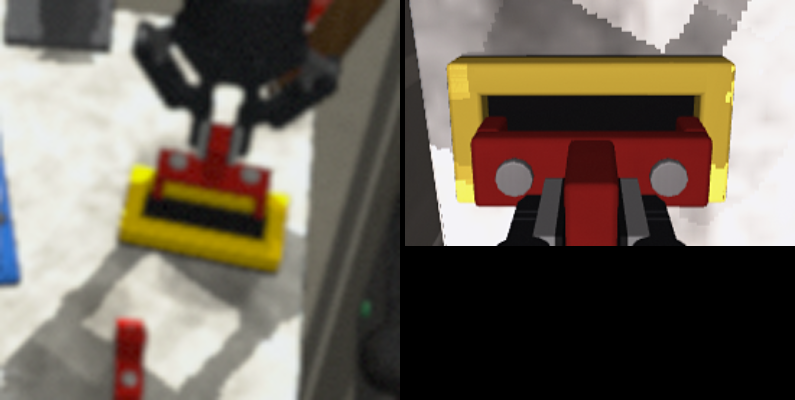

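Request:
{"method": "jog_arm", "body": {"turn": [[0,0,0],[0,0,0],[0,0,0],[0,0,0],[0,0,0]], "delta_pos": [[0,0,0.007],[0,0,0.007],[0,0,0.005],[0,0,0],[0,0,0]], "gripper": [0.005,0.005,0.005,0.005,0.005]}}

```text
time: 7.03
tool_pos: [0.5131, -0.279, 0.0538]
tcp_rot: [-0.081, -3.14, -0.001]
wrist_force: [0.1, 0.1, -1.5]
width: 0.154
grip_force: 39.6
```

Request:
{"method": "jog_arm", "body": {"turn": [[0,0,0],[0,0,0],[0,0,0],[0,0,0]], "delta_pos": [[0,0,0.003],[0,0,0.002],[0,0,0],[0,0,0]], "gripper": [0.005,0.005,0.005,0.005]}}

```text
time: 7.37
tool_pos: [0.5134, -0.2792, 0.0491]
tcp_rot: [-0.081, -3.14, -0.0]
wrist_force: [1.1, -0.4, -1.4]
width: 0.153
grip_force: 39.6
```

Request:
{"method": "jog_arm", "body": {"turn": [[0,0,0],[0,0,0],[0,0,0]], "delta_pos": [[0,0,0.002],[0,0,0],[0,0,0]], "gripper": [0.005,0.005,0.005]}}

```text
time: 7.62
tool_pos: [0.5134, -0.2793, 0.0472]
tcp_rot: [-0.081, -3.14, -0.0]
wrist_force: [0.3, 1.1, -1.0]
width: 0.156
grip_force: 39.6
```

Request:
{"method": "jog_arm", "body": {"turn": [[0,0,0],[0,0,0],[0,0,0],[0,0,0],[0,0,0]], "delta_pos": [[0,0,0.0015],[0,0,0],[0,0,0.0015],[0,0,0],[0,0,0]], "gripper": [0.005,0.005,0.005,0.005,0.005]}}

```text
time: 8.03
tool_pos: [0.5137, -0.2793, 0.0454]
tcp_rot: [0.081, 3.14, -0.0]
wrist_force: [-2.7, 1.6, 4.5]
width: 0.158
grip_force: 40.5
```

Request:
{"method": "jog_arm", "body": {"turn": [[0,0,0],[0,0,0],[0,0,0],[0,0,0],[0,0,0],[0,0,0],[0,0,0],[0,0,0],[0,0,0],[0,0,0]], "delta_pos": [[0,0,0],[0,0,0],[0,0,0],[0,0,-0.02],[0,0,-0.03],[0,0,-0.03],[0,0,-0.03],[0,0,-0.04],[0,0,-0.02],[0,0,0]], "gripper": [0.05,0.05,0.05,0.05,0.05,0.06,0.085,0.085,0.085,0.085]}}

```text
time: 8.87
tool_pos: [0.517, -0.2814, 0.2214]
tcp_rot: [0.081, 3.13, -0.009]
wrist_force: [0.3, -0.6, -0.2]
width: 0.994
grip_force: 0.0
```

```bash
python3 - <<'E'
from h import *
im,k=shot('wrist','w5'); st=read_state(); R=Ro.from_rotvec(st['tcp_rot']).as_matrix(); print(st['tool_pos'],R.round(3))
sc,ks=shot('scene','s5'); top,kt=shot('top','t5')
a=cv2.resize(im,(480,360)); b=cv2.resize(sc[190:310,300:420],(300,300),interpolation=2); o=np.zeros((360,785,3),np.uint8); o[:,:480]=a;o[:300,485:]=b
cv2.imwrite('pics/c5.png',o[:,:,::-1])
E
```

```text
[ 0.51561181 -0.28056926  0.21823532] [[-0.999  0.052  0.006]
 [ 0.052  0.999 -0.004]
 [-0.007 -0.004 -1.   ]]
```

View pics/c5.png

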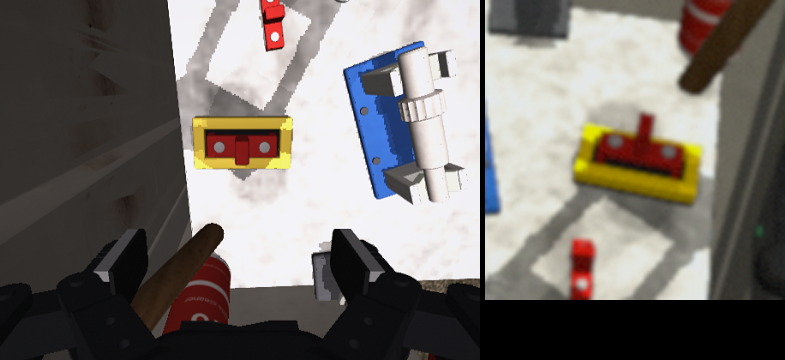

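Request:
{"method": "jog_arm", "body": {"turn": [[0,0,0],[0,0,0],[0,0,0],[0,0,0],[0,0,0],[0,0,0],[0,0,-0.085],[0,0,-0.085],[0,0,-0.085],[0,0,-0.085],[0,0,0],[0,0,0]], "delta_pos": [[0.0035,0.03,0],[0.0035,0.03,0],[0.0035,0.03,0],[0.0035,0.03,0],[0.0035,0.03,0],[0.0035,0.029,0],[0,0,0],[0,0,0],[0,0,0],[0,0,0],[0,0,0],[0,0,0]], "gripper": [0.085,0.085,0.085,0.085,0.085,0.085,0.085,0.085,0.085,0.085,0.085,0.085]}}

```text
time: 10.02
tool_pos: [0.5005, -0.0991, 0.2121]
tcp_rot: [0.447, -3.106, -0.002]
wrist_force: [0.5, -0.0, -1.1]
width: 0.99
grip_force: 0.0
```

```bash
python3 - <<'E'
from h import *
im,k=shot('wrist','w6'); st=read_state(); R=Ro.from_rotvec(st['tcp_rot']).as_matrix(); print(st['tool_pos'],R.round(3))
C=np.array([.4995,-.102]);u=np.array([-.958,-.287])
for y,h in((-76,.064),(-38,.064),(10,.064),(38,.064),(76,.064)): print(y,proj(k,np.r_[C+u*y/1000,h]).round(1))
cv2.imwrite('pics/c6.png',cv2.resize(im[40:400,180:400],None,fx=1.6,fy=1.6)[:,:,::-1])
E
```

```text
[ 0.50079926 -0.09922748  0.21251704] [[-0.959 -0.282 -0.003]
 [-0.282  0.959  0.001]
 [ 0.003  0.002 -1.   ]]
-76 [[276.1 276.1]]
-38 [[275.8 235.3]]
10 [[275.3 179.7]]
38 [[275. 145.]]
76 [[274.6  94.8]]
```

View pics/c6.png

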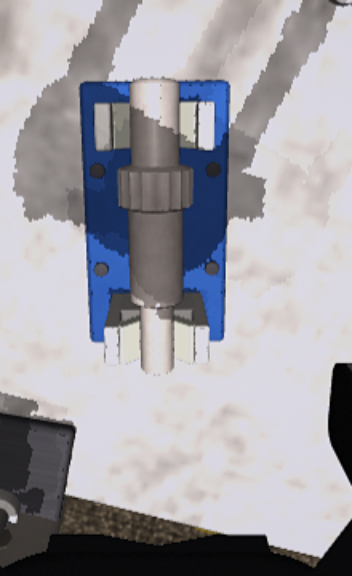

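```bash
python3 - <<'E'
from h import *
k=cal('wrist');st=read_state();R=Ro.from_rotvec(st['tcp_rot']).as_matrix();p0=st['tool_pos']
for nm,v,z,y in(('teeth38',144.4,.083,38),('teeth10',172.5,.083,10),('step-38',230,.074+.002,-38),('end-76',273.8,.07,-76),('end76',89,.074,76)):
    P=plane(k,[276.9,v],z)[0]; t=R.T@(P-p0); print(nm,P.round(4),t.round(4),'origin tool x',t[0]-y/1000)
E
```

```text
teeth38 [ 0.4608 -0.1122  0.083 ] [ 0.0417 -0.0014  0.1296] origin tool x 0.003723504702615739
teeth10 [ 0.481  -0.1063  0.083 ] [ 0.0206 -0.0014  0.1296] origin tool x 0.010638600319358356
step-38 [ 0.5276 -0.0928  0.076 ] [-0.0279 -0.0016  0.1364] origin tool x 0.010121975909790568
end-76 [ 0.5678 -0.081   0.07  ] [-0.0698 -0.0017  0.1423] origin tool x 0.006208042717316245
end76 [ 0.4229 -0.1233  0.074 ] [ 0.0812 -0.0014  0.1387] origin tool x 0.005183434907650886
```

Request:
{"method": "jog_arm", "body": {"turn": [[0,0,0],[0,0,0],[0,0,0],[0,0,0],[0,0,0],[0,0,0],[0,0,0]], "delta_pos": [[0,-0.0015,0.02],[0,0,0.03],[0,0,0.03],[0,0,0.02],[0,0,0],[0,0,0],[0,0,0]], "gripper": [0.085,0.085,0.085,0.085,0.085,0.085,0.085]}}

```text
time: 10.65
tool_pos: [0.503, -0.1012, 0.1153]
tcp_rot: [-0.449, 3.108, -0.001]
wrist_force: [0.2, 0.1, 0.3]
width: 0.997
grip_force: 0.0
```

```bash
python3 - <<'E'
from h import *
st=read_state();R=Ro.from_rotvec(st['tcp_rot']).as_matrix()
print(st['tool_pos'],R.round(4), R.T@(np.array([.5008,-.0992,.045])-st['tool_pos']))
E
```

```text
[ 0.50302896 -0.10117614  0.11527356] [[-9.590e-01 -2.833e-01  1.300e-03]
 [-2.833e-01  9.590e-01 -3.000e-04]
 [-1.100e-03 -6.000e-04 -1.000e+00]] [0.0016563  0.00257158 0.07027012]
```

Request:
{"method": "jog_arm", "body": {"turn": [[0,0,0],[0,0,0],[0,0,0],[0,0,0],[0,0,0],[0,0,0],[0,0,0],[0,0,0],[0,0,0],[0,0,0],[0,0,0],[0,0,0],[0,0,0],[0,0,0]], "delta_pos": [[0.0015,0.001,0.02],[0,0,0.02],[0,0,0.02],[0,0,0.01],[0,0,0],[0,0,0],[0,0,0],[0,0,0],[0,0,0],[0,0,0],[0,0,0],[0,0,0],[0,0,0],[0,0,0]], "gripper": [0.085,0.085,0.085,0.085,0.085,0.05,0.04,0.035,0.02,0.02,0.02,0.02,0.02,0.02], "grip_force": 60}}

```text
time: 11.82
tool_pos: [0.5012, -0.0998, 0.0456]
tcp_rot: [-0.451, 3.108, 0.001]
wrist_force: [-2.1, 2.9, 6.2]
width: 0.306
grip_force: 58.7
```

Request:
{"method": "jog_arm", "body": {"turn": [[0,0,0],[0,0,0],[0,0,0],[0,0,0],[0,0,0],[0,0,0],[0,0,0],[0,0,0],[0,0,0],[0,0,0]], "delta_pos": [[0,0,0],[0,0,0],[0,0,-0.01],[0,0,-0.02],[0,0,-0.03],[0,0,-0.03],[0,0,-0.03],[0,0,-0.015],[0,0,0],[0,0,0]], "gripper": [0.02,0.02,0.02,0.02,0.02,0.02,0.02,0.02,0.02,0.02], "grip_force": 100}}

```text
time: 12.65
tool_pos: [0.5005, -0.1005, 0.1797]
tcp_rot: [-0.451, 3.108, -0.001]
wrist_force: [-1.2, 0.8, -6.4]
width: 0.29
grip_force: 99.1
```

```bash
python3 - <<'E'
from h import *
st=read_state();print(st['tool_pos'],st['wrist_force'],st['torque'],st['grip_force'])
im,k=shot('wrist','w7'); sc,ks=shot('scene','s7'); tp,kt=shot('top','t7')
w5=np.load('pics/w5.npy'); t0=np.load('pics/top0.npy'); s0=np.load('pics/scene0.npy')
o=np.zeros((600,790,3),np.uint8)
o[:300,:400]=cv2.resize(im,(400,300)); 
o[:300,405:]=cv2.resize(sc[100:320,220:502],(385,300))
o[300:,:300]=cv2.resize(t0[90:180,270:360],(300,300),interpolation=2); o[300:,305:605]=cv2.resize(s0[90:210,270:390],(300,300),interpolation=2)
cv2.imwrite('pics/c7.png',o[:,:,::-1])
E
```

```text
[ 0.50052004 -0.1004538   0.1796952 ] [-1.16280212  0.75637531 -6.40203697] [ 0.03316786 -0.01879864  0.00056971] 99.11024942994118
```

View pics/c7.png

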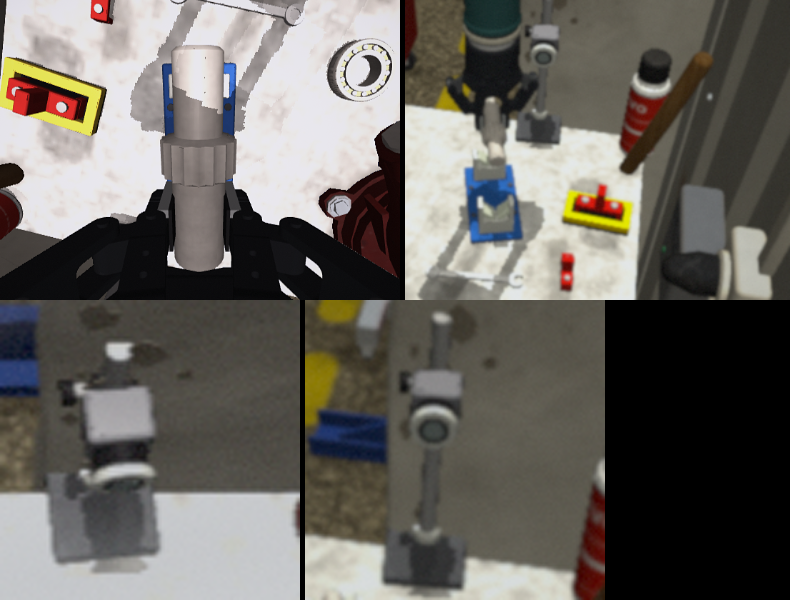

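```bash
python3 - <<'E'
from h import *
kt,ks=cal('top'),cal('scene')
T=lambda x,y:(270+x/3.3333,90+(y-300)/3.3333); S=lambda x,y:(270+(x-305)/2.5,90+(y-300)/2.5)
print('lens',tri([(kt,T(126,479)),(ks,S(432.5,430))]))
print('col',tri([(kt,T(118,350)),(ks,S(441,317))]),plane(kt,T(118,350),.277))
h=plane(kt,[T(86,390),T(148,388),T(153,437),T(90,443)],.223);print('head',h.round(4).tolist(),h.mean(0))
f=plane(kt,[T(54,560),T(158,551)],.011);print('footT',f.round(4).tolist(),np.degrees(np.arctan2(f[0,0]-f[1,0],f[0,1]-f[1,1])))
f=plane(ks,[S(386,584),S(463,587)],.0);print('footS',f.round(4).tolist(),np.degrees(np.arctan2(f[0,0]-f[1,0],f[0,1]-f[1,1])))
for nm,a,b in(('front',h[3],h[2]),('back',h[0],h[1]),('L',h[3],h[0]),('R',h[2],h[1])): d=b-a; print(nm,np.degrees(np.arctan2(d[1],d[0])),np.linalg.norm(d))
# foot mask from scene image corners, sub-image darkness
E
```

```text
lens (array([ 0.65837301, -0.15543342,  0.19910231]), [np.float64(0.0025052122896908557), np.float64(0.002505212289690613)])
col (array([ 0.72088313, -0.14789269,  0.27590118]), [np.float64(0.0010925629478216146), np.float64(0.0010925629478218402)]) [[ 0.7207262  -0.14888782  0.277     ]]
head [[0.7138, -0.1306, 0.223], [0.7149, -0.1722, 0.223], [0.6805, -0.1748, 0.223], [0.6767, -0.1327, 0.223]] [ 0.69647107 -0.15256482  0.223     ]
footT [[0.6523, -0.1138, 0.011], [0.6589, -0.1953, 0.011]] -4.6387043280202676
footS [[0.6502, -0.1178, 0.0], [0.6617, -0.1951, 0.0]] -8.45701358393194
front -84.76005885228327 0.04229706601093686
back -88.4793477265341 0.04163396993813991
L 3.1754125478108017 0.03715900467395387
R 4.261865896393509 0.03443917902975311
```

Request:
{"method": "jog_arm", "body": {"turn": [[0,0,0],[0,0,0],[0,0,0],[0,0,0],[0,0,0],[0,0,0],[0,0,0],[0,0,0]], "delta_pos": [[0,0,-0.02],[0,0,-0.03],[0,0,-0.03],[0,0,-0.02],[-0.0046,-0.026,0],[-0.0047,-0.026,0],[-0.0047,-0.026,0],[-0.0046,-0.027,0]], "gripper": [0.02,0.02,0.02,0.02,0.02,0.02,0.02,0.02]}}

```text
time: 13.47
tool_pos: [0.5475, -0.1961, 0.2767]
tcp_rot: [0.452, -3.105, -0.003]
wrist_force: [0.9, -0.4, -5.2]
width: 0.291
grip_force: 99.5
```

Request:
{"method": "jog_arm", "body": {"turn": [[0,0,0.11],[0,0,0.11],[0,0,0.11],[0,0,0.11],[0,0,0.11],[0,0,0.11],[0,0,0.11],[0,0,0.11],[0,0,0.11],[0,0,0.11],[0,0,0.11],[0,0,0.11],[0,0,0.11],[0,0,0.11],[0,0,0.11],[0,0,0.113],[0,0,0],[0,0,0]], "delta_pos": [[0,0,0],[0,0,0],[0,0,0],[0,0,0],[0,0,0],[0,0,0],[0,0,0],[0,0,0],[0,0,0],[0,0,0],[0,0,0],[0,0,0],[0,0,0],[0,0,0],[0,0,0],[0,0,0],[0,0,0],[0,0,0]], "gripper": [0.02,0.02,0.02,0.02,0.02,0.02,0.02,0.02,0.02,0.02,0.02,0.02,0.02,0.02,0.02,0.02,0.02,0.02]}}

```text
time: 14.97
tool_pos: [0.5473, -0.1954, 0.2769]
tcp_rot: [-2.106, -2.326, 0.002]
wrist_force: [-0.6, 0.0, -5.5]
width: 0.289
grip_force: 99.9
```

```bash
python3 - <<'E'
from h import *
im,k=shot('wrist','w8'); st=read_state();R=Ro.from_rotvec(st['tcp_rot']).as_matrix(); print(st['tool_pos'],R.round(3),st['q'].round(2))
print(proj(k,[.655,-.155,.199]),proj(k,[.72,-.148,.279]))
cv2.imwrite('pics/c8.png',im[:,:,::-1])
E
```

```text
[ 0.54741402 -0.19548933  0.27737551] [[-0.099  0.995 -0.003]
 [ 0.995  0.099  0.001]
 [ 0.001 -0.003 -1.   ]] [-0.39  0.06  1.75 -0.    1.33 -0.48]
[[461.25439971 172.09169746]] [[721.46940751 206.18929965]]
```

View pics/c8.png

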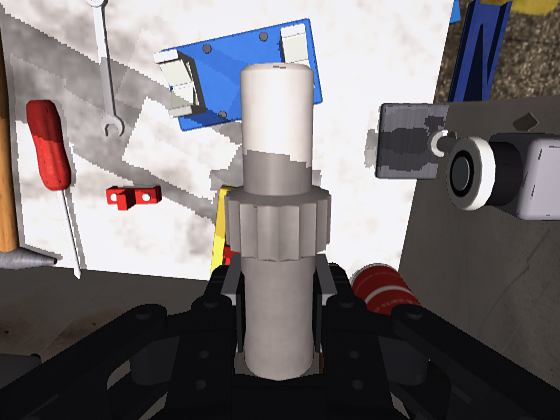

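```bash
python3 - <<'E'
from h import *
kt,ks,kw=cal('top'),cal('scene'),cal('wrist'); st=read_state();R=Ro.from_rotvec(st['tcp_rot']).as_matrix();p=st['tool_pos']
T=lambda x,y:(270+x/3.3333,90+(y-300)/3.3333); S=lambda x,y:(270+(x-305)/2.5,90+(y-300)/2.5)
print(tri([(kw,(461.5,174)),(ks,S(432.5,430))]),tri([(kw,(461.5,174)),(ks,S(432.5,430)),(kt,T(126,479))]))
f=plane(kw,[(382,104),(376,178),(449,103)],.012);print('foot',f.round(4).tolist(),np.degrees(np.arctan2(f[1,0]-f[0,0],f[0,1]-f[1,1])),np.degrees(np.arctan2(*(f[2]-f[0])[1::-1])),np.linalg.norm(f[0]-f[1]))
h=plane(kw,[(512,142),(512,211),(560,135.5),(560,219)],.222);print('head',h.round(4).tolist())
# fit front foot edge
im=np.load('pics/w8.npy'); g=cv2.cvtColor(im,cv2.COLOR_RGB2GRAY).astype(float)
e=[]
for r in range(112,172,4):
    d=np.diff(g[r,365:395]); c=np.argmin(d); e.append((365.5+c,r))
e=np.array(e); print(e[:,0]); q=np.polyfit(e[:,1],e[:,0],1); P=plane(kw,[(np.polyval(q,106),106),(np.polyval(q,176),176)],.012); print('fit',P,np.degrees(np.arctan2(P[1,0]-P[0,0],P[0,1]-P[1,1])))
zt=p[2]+.0184+.019
a=plane(kw,[(278,190),(278,259)],zt); print('teeth tool',(R.T@(a-p).T).T.round(4))
b=plane(kw,[(276.5,64),(279,376)],p[2]+.0184+.011); print('ends tool',(R.T@(b-p).T).T.round(4))
E
```

```text
(array([ 0.65315224, -0.15460085,  0.20319623]), [np.float64(0.0011907644112962607), np.float64(0.0011907644112962715)]) (array([ 0.65706029, -0.15572462,  0.19971832]), [np.float64(0.0014586252547577653), np.float64(0.0026243966917860453), np.float64(0.0026618539621033927)])
foot [[0.6502, -0.1146, 0.012], [0.6576, -0.1954, 0.012], [0.7218, -0.1065, 0.012]] 5.263582104882208 6.466093182180374 0.0810824569570962
head [[0.6668, -0.1334, 0.222], [0.6773, -0.1712, 0.222], [0.6913, -0.1275, 0.222], [0.7058, -0.1731, 0.222]]
[379.5 379.5 377.5 378.5 378.5 377.5 366.5 377.5 365.5 376.5 376.5 376.5
 375.5 375.5 375.5]
fit [[ 0.64645062 -0.11710081  0.012     ]
 [ 0.65411147 -0.19341151  0.012     ]] 5.732729350950897
teeth tool [[ 0.0449 -0.0005 -0.0373]
 [ 0.0227 -0.0006 -0.0374]]
ends tool [[ 0.0806 -0.001  -0.0293]
 [-0.0281 -0.0002 -0.0294]]
```

Request:
{"method": "jog_arm", "body": {"turn": [[0,0,0],[0,0,0],[0,0,0],[0,0,0],[0,0,0],[0,0,0],[0,0,0],[0,0,0]], "delta_pos": [[-0.001,0.001,0.015],[0,0,0.025],[0,0,0.025],[0,0,0.02],[0,0,0.01],[0,0,0],[0,0,0],[0,0,0]], "gripper": [0.02,0.02,0.02,0.02,0.02,0.02,0.02,0.02]}}

```text
time: 15.68
tool_pos: [0.5504, -0.1971, 0.1859]
tcp_rot: [2.11, 2.324, 0.001]
wrist_force: [0.4, -0.1, -4.2]
width: 0.292
grip_force: 100.0
```

```bash
python3 - <<'E'
from h import *
st=read_state();R=Ro.from_rotvec(st['tcp_rot']).as_matrix(); print(st['tool_pos'],R.round(3),st['torque'])
print('fix',R.T@(np.array([.5481,-.1967,.1826])-st['tool_pos']))
im,k=shot('wrist','w9');sc,ks=shot('scene','s9'); tp,kt=shot('top','t9')
y=np.array([-.099,.995,0]);t=np.array([.5450,-.1659,.201])
for n,kk in(('s',ks),('t',kt)): print(n,proj(kk,[t-.1*y,t-.014*y,t,t+.014*y,t+.052*y]).round(1).tolist())
o=np.zeros((600,790,3),np.uint8); o[:300,:390]=cv2.resize(im,(390,300)); o[:300,395:]=cv2.resize(sc[100:220,250:408],(395,300),interpolation=2); o[300:,:395]=cv2.resize(tp[120:240,230:388],(395,300),interpolation=2); o[300:,395:]=cv2.resize(sc,(395,300))
cv2.imwrite('pics/c9.png',o[:,:,::-1])
E
```

```text
[ 0.5503966  -0.19710348  0.18590694] [[-0.097  0.995  0.002]
 [ 0.995  0.097 -0.001]
 [-0.001  0.002 -1.   ]] [-0.09036845  0.03447398  0.03610619]
fix [ 0.00062737 -0.00225455  0.00330097]
s [[367.7, 178.9], [325.9, 176.0], [319.2, 175.6], [312.5, 175.1], [294.3, 173.8]]
t [[357.1, 188.1], [318.8, 192.2], [312.5, 192.8], [306.3, 193.5], [289.2, 195.3]]
```

View pics/c9.png

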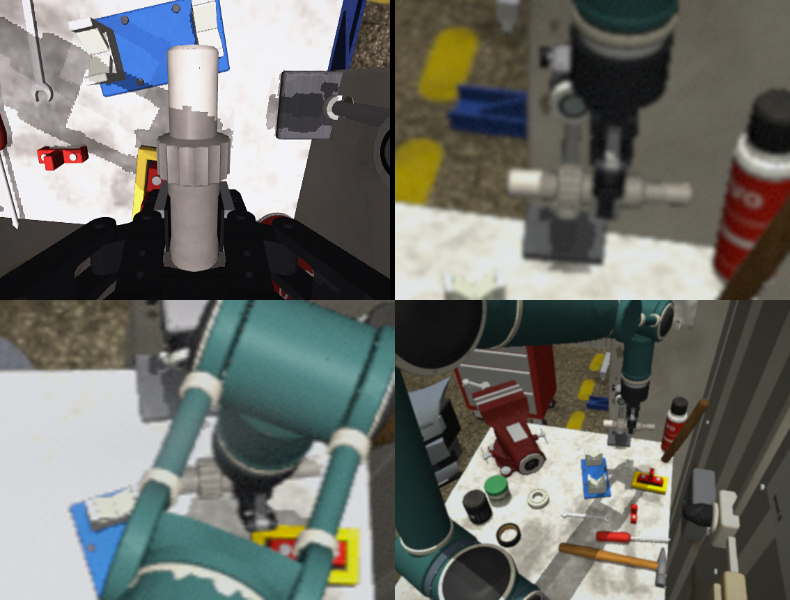

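Request:
{"method": "jog_arm", "body": {"turn": [[0,0,0],[0,0,0],[0,0,0],[0,0,0],[0,0,0],[0,0,0]], "delta_pos": [[0.0015,-0.002,0.003],[0,0,0],[0,0,0],[0,0,0],[0,0,0],[0,0,0]], "gripper": [0.02,0.02,0.02,0.02,0.02,0.02]}}

```text
time: 16.33
tool_pos: [0.5472, -0.1953, 0.1813]
tcp_rot: [2.112, 2.325, 0.0]
wrist_force: [0.6, 0.4, -5.1]
width: 0.291
grip_force: 99.9
```

```bash
python3 - <<'E'
from h import *
st=read_state();print(st['tool_pos'],st['tcp_rot'],st['joint_vel'].round(3),st['grip_force'])
print(ticket.finish_job())
E
```

```text
[ 0.54716032 -0.19533366  0.18131411] [2.11216575e+00 2.32549649e+00 9.53578788e-06] [-0.    -0.    -0.002  0.001  0.002 -0.   ] 99.94641959667206
the job is handed in; nothing more can be done
None
```

I handed the job in at about 16 s with both parts done: the keeper sits feet down and released in the tray pocket, and the shaft is held up, toothed end to the robot's left, about 110 mm from the lens (estimated to within a few millimetres; no score came back).

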